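# Swing the shorting bar to its stop and pin it

## Robot

A 6-joint arm with a two-finger parallel gripper is mounted at the origin on the work surface. World frame = base frame: x ahead of the robot, y to its left, z up, the work surface at z = 0. Lengths are in mm, angles in rad, forces in N, time in s.
With the tool pointing down it reaches from about 350 to 975 mm from the base axis. Payload 7.1 kg.
Tool frame: the origin (TCP) lies midway between the tips of the shut fingers; the grasp point (between the pads) lies 19 mm behind it (ctrl.grip_depth is the distance from the TCP to the grasp point, in mm); z points along the fingers, y is the line along which they close (so a half turn about z gives the same grasp; the last joint's range is limited). The gripper opens to 88 mm and grips with 3 to 60 N. Pads are 20 mm wide; open, the fingers measure 115 mm over their backs; the gripper's body (75 mm by 178 mm) begins 61 mm behind the grasp point.
Start: joints at [1.196, 0.423, 1.63, -0, 1.089, -0.019], TCP at [217.681, 585.85, 222.675] pointing down, gripper open.
Joint ranges: [-3, 3], [-0.9, 2.11], [0.09, 2.58], [-1.31, 4.45], [0.11, 2.69], [-2.54, 2.54]. Speed limits (rad/s): [2.39, 2.39, 3.01, 3.14, 3.14, 3.14].

## Interface

Orientations are given as a rotation vector (axis times angle).
In Python, from workcell import ctrl, cams gives the robot as it stands.
- The arm moves only by the tool move_arm, never from a script. Its argument "steps" is a list of rows, each a list of 3 entries, a list of its own where there are three numbers: the shift along the tool's x, y, z in units of 25 mm (1.0 is 25 mm), then the turn about the tool's z in units of 5 degrees (1.0 is 5 degrees), then the closure, from 0 (fully open) to 1 (shut). A call has 1 to 20 rows; each row shifts and turns the commanded pose from where the row before left it, along the tool's axes as they then stand; what a row does not reach is not made up. A row lasts 1/12 s, in which the tool goes at most 41.7 mm and 7.16 degrees, less where a joint would pass 70% of its speed; a pose out of reach is approached as far as the arm can. A call is refused whole if a number of a shift passes 1 or a number of a turn 1, either way. A call with a gripper value outside its range is refused whole. The fingers move at their own pace and stop on an object; the grip force is fixed at half the most. Time passes only in rows, so rows that do not move let the fingers close. It gives the time, the measured TCP pose, the force, the opening and the grip force at its end, in the units of the state.
- ctrl.get_obs(): the state, without advancing time (a new reading comes with each control period).
- cams.get_image(name): name is "side" or "top"; returns a dict with "image" (400x640x3 uint8, red, green, blue), "camera_matrix" (3x3 intrinsics, pixels), "k1" (the pictures are not rectified: a ray, as slopes to the right and down, at radius r is drawn at 1 + k1 r^2 times it, then the intrinsics apply), "xyz" and "rotation" of the camera in the world. Camera axes: x right, y down, z forward; pixel columns grow to the right and rows downward; lengths in mm; the calibration is good to about 2 mm. A picture is of the moment at which its call begins. There is no depth.
- ctrl.close_job(): hands the job in; it is judged then, once.
Trained networks look in the newest picture that a camera, given by its name, has taken for a name from the list of things; names that differ only in an ending like _2 or _b are one class to them, and where a whole thing is asked for, a point or a joint stands for the part that bears it (a point fixed in the world has none). Each returns a list of dicts, best first, with "p" (0 to 1); they miss things now and then, are a little off and sometimes report something else, mostly with a low value. They report only what shows in the picture. A call takes as long as a camera call. They do not tell look-alikes from the thing itself.
- cams.boxes_of(camera, thing): "rect" ([centre column, centre row, width, height] in pixels, round what is visible of it).
- cams.cut_out(camera, thing): "pixels" (400x640 bool, what is visible of it) and "rect" ([centre column, centre row, width, height] in pixels, round what is visible of it).
The state is a dict: "t": time; "qpos": joint angles; "qvel": joint speeds; "joint_torque": joint torques, N m; "ee_pos": TCP position; "orientation": TCP orientation; "ft_force": force on the tool from outside, world axes, zero at the start; "moment": the same for the moment, N m; "width": finger opening in mm; "grasp_force": force on a finger pad.
Only numpy, scipy, OpenCV 4.12 (cv2) and the standard library are available. Lean on these libraries where they do the work, as an engineer would, in place of code of your own. Each camera call takes 0.05 s, during which the arm holds its last target. There are 200 camera calls.

## Task

Swing the heavy brass bar round its pivot by pushing its free end until it lies fully home against the red stop, and hold it pressed on the stop with a firm, steady 10 N (give or take 2 N) for about a second, never with more than 13 N; the push needed just to slide the bar is different each time and does not count. Then take the orange-handled locking pin from its wooden stand and put it through the bar's hole into the black board, all the way down to its collar, leaving the bar home. Let go of the pin, and do not disturb the other things.

Things in the scene. Friction and masses are not known exactly. Their poses are not given: they have to be found in the camera images.
- board: Black base board of the apparatus, 300 x 240 mm, 25 mm thick, fixed to the table. Origin: centre of its underside; z up. In its frame (mm): pivot at (-100, 40), lock hole at (35, 40), red stop centred at (95, 71.5). Four low brass screw heads (4 mm high) are in its corners.
- pivot (a point): Point on the board's top face (25 mm above the table) at the axis of the fixed steel pivot pin (10 mm thick, with a 22 mm cap whose top is 28 mm above the board). Axes as the board's.
- lock_hole (a point): Centre of the mouth of the lock hole in the board's top face: 14 mm wide, 21 mm deep. Axes as the board's.
- bar: Brass bar flat on the board, 240 x 45 x 20 mm, held by the pivot pin in its 12 mm hole (1 mm of play). Origin: centre of that hole at the underside; x points along the bar to its free end (at 215 mm), y to its left, z up. 15 mm through hole for the locking pin at x = 135 mm. Home, its x axis is parallel to the board's; it starts 0.4 to 0.7 rad clockwise of that, and is pushed counter-clockwise.
- bar_end (a point): Point on the bar's +y side face (the one that meets the stop), 200 mm from the bar's origin, at half its thickness (10 mm above the board). Axes as the bar's. The bar drags on the board with dry friction that cannot be seen: 1 to 14 N when pushed at the free end, steady through the swing; pressed home, the stop feels the push less this drag.
- stop: Red stop block, 18 x 18 x 28 mm with a 3 mm screw head on top, rigidly fixed on the board. Origin: centre of its underside, on the board's top; axes as the board's. The bar comes to rest against its -y face, 9 mm from its origin.
- pin_stand: Fixed wooden block 60 x 60 x 50 mm with a 14 mm hole in the top, in which the pin stands. Origin: centre of its underside. It stands to the robot's left or right of the board.
- pin: Loose locking pin, 71 mm long, 60 g. Origin: its tip (lower end), z up along it. Steel shank 10 mm thick, 37 mm long, tapered over the last 4 mm; steel collar 24 mm wide (37 to 41 mm from the tip); round orange handle 16 mm wide (41 to 71 mm). At first it stands in the stand, its tip 13 mm above the table. Fully in, the collar's underside lies on the bar's top, 45 mm above the table.
- mass_set: Bystander: wooden block 60 x 60 mm with four brass masses, about 50 mm high, fixed, on the other side of the board from the pin's stand. Origin: centre of its underside.
- rider: Bystander: small loose brass mass 22 mm wide, 22 mm high, on the board beyond the bar's home place, on the stop's side, near the pivot. Origin: centre of its underside.
- scale: Bystander: black pocket scale 150 x 85 x 21 mm. Origin: centre of its underside.
- caliper: Bystander: steel digital caliper about 200 mm long. Origin: at its middle, underside.
- ruler: Bystander: red ruler 300 x 30 x 4 mm. Origin: centre of its underside.
- pencil: Bystander: yellow pencil 165 mm long. Origin: centre of its underside.
- laser: Bystander: black upright laser unit, foot 60 x 60 mm, 125 mm high. Origin: centre of its underside.
Mind the look-alikes: they are no part of the job. There is more than one size of the bar; the job needs the middle-sized.

How it is judged:
By the outcome, as a careful person would: the job done as asked, in the order asked, and still so for the second after the job is handed in, with the robot touching nothing.
It also fails if it takes over 72 s, if anything falls off the work surface, if the arm or the gripper's body presses on something with over 40 N, if the wrist force passes 120 N, or if a joint passes its speed limit or range.

## Working session

There is one attempt and no reset: what is moved stays moved. The work goes in short steps, Python scripts to look and compute and a tool call to move; the robot and the scene stay as the last step left them, time stands still between calls to the robot, and variables do not carry over. Pictures are saved under pics/ and viewed, at most 10 in all, crops included, and the job is handed in when it is done.

Besides the shell and the picture viewer there is one more tool, called after "Request:" in YAML: its name, and indented under it one key for each argument. move_arm: Moves the arm, as the interface text tells. Its arguments: {"type":"object","properties":{"steps":{"type":"array"}},"required":["steps"]}

```bash
mkdir -p pics; cat > h.py <<'E'
import numpy as np, cv2
from workcell import ctrl, cams
def pix(c,P):
    P=np.atleast_2d(P).astype(float); R=np.array(c["rotation"])
    if R.shape!=(3,3): R=cv2.Rodrigues(R.astype(float))[0]
    q=(P-np.array(c["xyz"]))@R; s=q[:,:2]/q[:,2:]
    s=s*(1+c["k1"]*(s**2).sum(1,keepdims=True)); K=np.array(c["camera_matrix"])
    return s*[K[0,0],K[1,1]]+K[:2,2]
def w(c,uv,z):
    uv=np.atleast_2d(uv).astype(float); K=np.array(c["camera_matrix"]); R=np.array(c["rotation"])
    if R.shape!=(3,3): R=cv2.Rodrigues(R.astype(float))[0]
    d=(uv-K[:2,2])/[K[0,0],K[1,1]]; s=d.copy()
    for _ in range(20): s=d/(1+c["k1"]*(s**2).sum(1,keepdims=True))
    r=np.c_[s,np.ones(len(s))]@R.T; o=np.array(c["xyz"])
    return o+r*((z-o[2])/r[:,2:])
def save(c,n): cv2.imwrite("pics/"+n,c["image"][:,:,::-1])
E
python3 - <<'E'
from h import *
for n in("top","side"):
    c=cams.get_image(n); save(c,n+"0.png"); print(n,c["xyz"],np.round(c["rotation"],3).tolist(),c["k1"],np.array(c["camera_matrix"])[0].tolist())
    for t in("board","pivot","lock_hole","bar","bar_end","stop","pin_stand","pin","mass_set","rider","scale","laser"):
        for r in cams.boxes_of(n,t)[:4]: 
            if r["p"]>.3: print(t,round(r["p"],2),np.round(r["rect"],1), np.round(w(c,r["rect"][:2],25)[0,:2]))
print(ctrl.get_obs())
E
```

```text
top [ 226.89098478   -9.17593837 1600.76255022] [-2.138, 2.128, -0.159] -0.035919804305565926 [453.96313259184745, 0.0, 320.6453220807374]
board 0.76 [327.  191.2  70.4  86.7] [527. -13.]
pivot 0.78 [324.4 193.3  77.9  87.7] [520.  -4.]
lock_hole 0.85 [325.5 194.1  74.3  86.4] [517.  -7.]
bar 0.94 [256.4 263.1  35.7  37.6] [274. 230.]
bar 0.93 [326.1 196.   44.5  66.8] [510. -10.]
bar 0.58 [408.9 281.9  95.1  40.3] [ 213. -294.]
bar_end 0.84 [407.6 278.9  88.5  43.1] [ 223. -290.]
bar_end 0.65 [253.2 264.6  39.   39.9] [269. 241.]
bar_end 0.64 [325.1 195.   41.9  64. ] [514.  -6.]
pin_stand 0.87 [410.6 206.4  17.9  24.5] [ 474. -306.]
mass_set 0.72 [237.1 208.   21.3  24.4] [466. 304.]
mass_set 0.59 [414.1 145.9  32.9   6.3] [ 694. -325.]
mass_set 0.5 [212.2 253.2  24.3  21.2] [307. 385.]
scale 0.93 [218.7 161.5  25.6  46.8] [635. 376.]
laser 0.62 [212.1 252.9  29.8  21.7] [308. 386.]
side [ -67.64706195 -529.44162204  979.50016181] [-2.267, 1.004, -0.376] -0.025801220311996113 [440.4448279032889, 0.0, 316.2100844253654]
board 0.73 [319.3 211.8 135.  106.4] [505. -34.]
pivot 0.95 [31
[... 858 characters left out ...]
82.4   6.    8. ] [543.  88.]
{'t': 1.3, 'qpos': array([ 1.19601722e+00,  4.23100376e-01,  1.62992522e+00, -2.13189715e-05,
        1.08860192e+00, -1.89926154e-02]), 'qvel': array([-0.00164935, -0.0016815 , -0.00231115, -0.00024138,  0.00039743,
        0.00023289]), 'joint_torque': array([-1.33730155e-04, -5.44593465e+01, -2.74038416e+01,  6.44156523e-02,
        1.70023623e-02, -2.22996175e-05]), 'ee_pos': array([217.67009712, 585.83661791, 222.66489735]), 'orientation': array([ 5.55907766e-01,  3.09200540e+00, -5.95047163e-05]), 'ft_force': array([-0.18467386,  0.51002535, -0.50111334]), 'moment': array([0.03863898, 0.01774668, 0.03001133]), 'grasp_force': 0.0, 'width': 87.8407684256743}
```

```bash
python3 - <<'E'
import cv2
a=cv2.imread("pics/side0.png"); b=cv2.imread("pics/top0.png")
cv2.imwrite("pics/side0c.png",cv2.resize(a[140:320,230:430],None,fx=3.3,fy=3.3,interpolation=2)[:600])
cv2.imwrite("pics/top0c.png",cv2.resize(b[135:255,270:430],None,fx=5,fy=5,interpolation=2))
E
```

```text
(no output)
```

View pics/side0c.png

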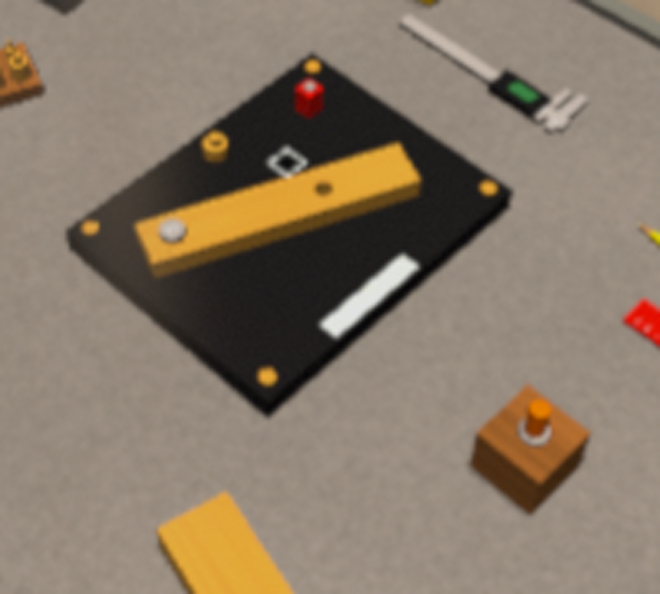

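View pics/top0c.png

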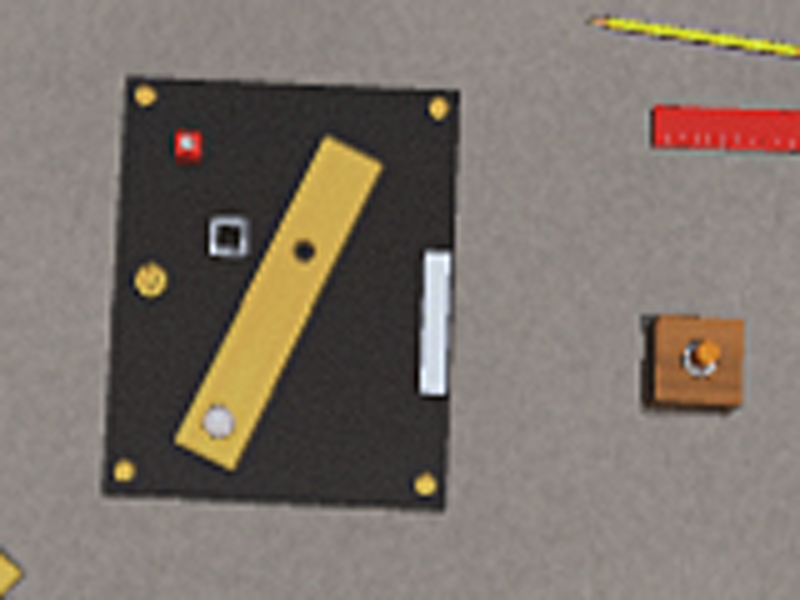

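View pics/side0.png

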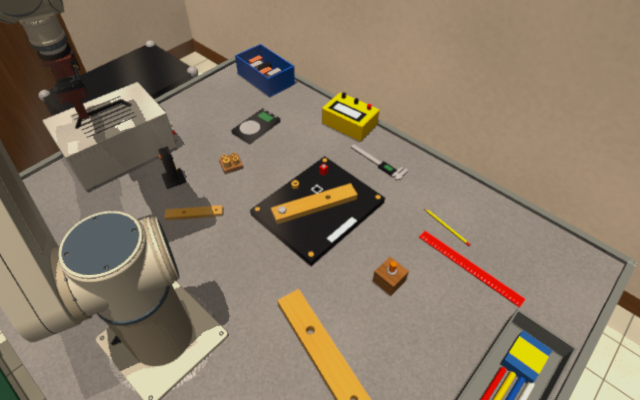

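Both views show the apparatus with the middle-sized bar turned about 0.45 rad clockwise. The pivot is at top px (313.5, 219), the stop at (307.5, 164), and the pin stands in the block at (411, 206). Next I fit the board pose, using the symmetric corner screws and the known points in both cameras.

```bash
cat > fit.py <<'E'
from h import *
from scipy.optimize import least_squares
C={n:cams.get_image(n) for n in("top","side")}
def cen(c,uv,kind,r=5):
    u,v=np.round(uv).astype(int); p=c["image"][v-r:v+r+1,u-r:u+r+1].astype(float)
    R,G,B=p[...,0],p[...,1],p[...,2]
    k={"brass":R-B,"grey":np.minimum(B,G)*(abs(R-B)<40),"orange":np.where(G<R*.6,R-B,0),"red":np.where(G<R*.4,R-B,0)}[kind]
    k=np.clip(k-.4*k.max(),0,None); yy,xx=np.mgrid[-r:r+1,-r:r+1]
    return np.array([u+(k*xx).sum()/k.sum(),v+(k*yy).sum()/k.sum()])
f=lambda x,y,s,ox,oy:np.array([(x+.5)/s-.5+ox,(y+.5)/s-.5+oy])
T=lambda x,y:f(x,y,5,270,135); S=lambda x,y:f(x,y,3.3,230,140)
# screws order: (+,+),(+,-),(-,-),(-,+)
scr={"top":[T(145,95),T(438,108),T(425,485),T(124,471)],"side":[S(313,66),S(488,188),S(267,376),S(90,228)]}
scr={n:np.array([cen(C[n],q,"brass",4) for q in v]) for n,v in scr.items()}
piv={n:cen(C[n],q,"grey",4) for n,q in(("top",T(218,421)),("side",S(172,230)))}
sg=np.array([[1,1],[1,-1],[-1,-1],[-1,1]])
def res(p,full=False):
    x,y,th,a,b=p[:5]; R=np.array([[np.cos(th),-np.sin(th)],[np.sin(th),np.cos(th)]]); o=[]
    for i,n in enumerate(C):
        P=np.r_[np.c_[sg*[a,b]@R.T+[x,y],np.full(4,29)],[[*(R@[-100,40]+[x,y]),53]]]
        o.append(pix(C[n],P)+p[5+2*i:7+2*i]-np.r_[scr[n],[piv[n]]])
    return np.r_[np.ravel(o),p[5:]*1.]
s=least_squares(res,[517,-8,0,130,100,0,0,0,0])
if __name__=="__main__":
    print(np.round(s.x,3)); print(np.round(s.fun,2).tolist())
    x,y,th=s.x[:3]; 
    for i,n in enumerate(C):
        off=s.x[5+2*i:7+2*i]; c=C[n]; print(n,"pivot",piv[n])
        q=T(303,250) if n=="top" else S(324,189)
        h=w(c,q-off,45)[0,:2]; R=np.array([[np.cos(th),-np.sin(th)],[np.sin(th),np.cos(th)]])
        pv=R@[-100,40]+[x,y]; d=h-pv; print("hole",h,"r",np.hypot(*d),"ang rel",np.arctan2(d[1],d[0])-th)
        e=[T(329,135),T(383,165)] if n=="top" else [S(400,145),S(420,182)]
        E=w(c,np.array(e)-off,45)[:,:2]; print("end corners bar-len",np.round((E-pv),1).tolist(),np.hypot(*(E-pv).T))
        q=cen(c,T(707,352) if n=="top" else S(540,410),"orange",5)
        print("pin",q,w(c,q-off,84 if n=="top" else 69)[0])
        st=cams.cut_out(n,"pin_stand")[0]; m=st["pixels"]; print("stand",st["rect"])
        # compare stand hull: mean of pixels vs model
        def mod(p):
            t=p[2]; Rr=np.array([[np.cos(t),-np.sin(t)],[np.sin(t),np.cos(t)]])
            P=np.array([[*(Rr@[a,b]+p[:2]),z] for a in(-30,30) for b in(-30,30) for z in(0,50)])
            return pix(c,P)+off
        cnt=max(cv2.findContours(m.astype(np.uint8),0,2)[0],key=cv2.contourArea)
        M=cv2.moments(m.astype(np.uint8),True); cm=np.array([M["m10"],M["m01"]])/M["m00"]
        def rs(p):
            h=cv2.convexHull(mod(p).astype(np.float32)); m=cv2.moments(h); return np.array([m["m10"],m["m01"]])/m["m00"]-cm
        g=least_squares(lambda p:rs([*p,th]),[470,-305]); print("stand fit",g.x)
E
python3 fit.py
```

```text
[ 5.24678e+02 -1.05750e+01 -4.10000e-02  1.34835e+02  1.04839e+02
 -2.27000e-01  2.31000e-01  2.52000e-01 -9.00000e-03]
[0.03, -0.0, 0.07, -0.03, 0.06, -0.12, 0.12, -0.04, -0.05, -0.04, -0.03, -0.02, -0.01, 0.07, -0.02, 0.02, -0.07, 0.14, -0.12, -0.21, -0.23, 0.23, 0.25, -0.01]
top pivot [313.33117261 218.79337218]
hole [547.9655487 -24.5182927] r 134.69409884023898 ang rel -0.4042668620386262
end corners bar-len [[204.4, -76.2], [182.7, -114.1]] [218.0874859  215.46053318]
pin [410.41935484 206.02293907] [ 466.98367259 -295.40460874   84.        ]
stand [411.0, 207.7, 23.4, 22.3]
stand fit [ 470. -305.]
side pivot [281.70322295 209.31211741]
hole [548.29872023 -25.96394202] r 135.62217332529315 ang rel -0.41283026735582296
end corners bar-len [[204.1, -75.2], [182.7, -114.5]] [217.50075713 215.61443264]
pin [392.86986944 263.89738879] [ 478.57159578 -294.03149977   69.        ]
stand [389.3, 277.4, 40.2, 40.9]
stand fit [ 470.00053433 -305.        ]
```

```bash
cat > pin.py <<'E'
from fit import *
from scipy.optimize import minimize
from scipy.spatial import ConvexHull
def hc(P):
    h=ConvexHull(P); q=P[h.vertices]; x,y=q.T; X,Y=np.roll(q,-1,0).T; k=x*Y-X*y
    return np.array([((x+X)*k).sum(),((y+Y)*k).sum()])/(3*k.sum())
a=np.linspace(0,6.28,40); th=s.x[2]
cyl=lambda p:np.array([[p[0]+8*np.cos(t),p[1]+8*np.sin(t),z] for t in a for z in(54,84)])
box=lambda p:np.array([[*(np.array([[np.cos(th),-np.sin(th)],[np.sin(th),np.cos(th)]])@[i,j]+p[:2]),z] for i in(-30,30) for j in(-30,30) for z in(0,50)])
obs={"pin":[],"stand":[]}
for i,n in enumerate(C):
    c=C[n]; im=c["image"].astype(float); off=s.x[5+2*i:7+2*i]
    m=cams.cut_out(n,"pin_stand")[0]["pixels"]; v,u=np.nonzero(m); obs["stand"].append((c,off,np.array([u.mean(),v.mean()])))
    x0,y0=(412,206) if n=="top" else (393,265)
    p=im[y0-6:y0+7,x0-6:x0+7]; wt=np.clip((p[...,0]-p[...,2])-130,0,None); yy,xx=np.mgrid[y0-6:y0+7,x0-6:x0+7]
    print(n,np.round(p[...,0]-p[...,2]).astype(int).tolist() if n=="top" else "")
    obs["pin"].append((c,off,np.array([(wt*xx).sum(),(wt*yy).sum()])/wt.sum()))
for k,f_ in(("pin",cyl),("stand",box)):
    for sub in([0],[1],[0,1]):
        g=minimize(lambda p:sum(((hc(pix(obs[k][j][0],f_(p))+obs[k][j][1])-obs[k][j][2])**2).sum() for j in sub),[472,-300],method="Nelder-Mead")
        print(k,sub,g.x.round(1),round(g.fun,3))
E
python3 pin.py
```

```text
top [[100, 101, 104, 102, 103, 105, 106, 104, 103, 106, 108, 111, 89], [104, 105, 104, 107, 105, 102, 106, 105, 103, 105, 105, 109, 89], [106, 109, 95, 88, 92, 112, 106, 103, 103, 107, 105, 113, 89], [105, 89, 13, 31, 106, 150, 132, 104, 97, 100, 102, 105, 88], [113, -7, -17, 68, 177, 169, 169, 149, 93, 97, 98, 105, 85], [100, -8, 21, 127, 173, 163, 166, 169, 88, 91, 99, 103, 86], [14, 1, 42, 98, 165, 166, 173, 137, 84, 86, 93, 96, 69], [22, -8, 39, 60, 129, 140, 87, 57, 89, 87, 88, 99, 49], [72, 4, 19, 19, 35, 8, -10, 71, 86, 86, 90, 95, 48], [101, 64, 4, -8, 18, -4, 57, 100, 93, 89, 93, 99, 51], [97, 101, 85, 38, 56, 81, 102, 98, 96, 94, 94, 102, 55], [86, 86, 94, 95, 96, 90, 87, 90, 88, 88, 92, 98, 50], [87, 89, 89, 89, 90, 88, 83, 84, 85, 83, 86, 92, 47]]
side 
pin [0] [ 473.2 -301.2] 0.0
pin [1] [ 479.8 -294. ] 0.0
pin [0, 1] [ 476.9 -296.7] 4.929
stand [0] [ 469.8 -298. ] 0.0
stand [1] [ 471.3 -299.1] 0.0
stand [0, 1] [ 470.8 -298.8] 0.188
```

```bash
python3 - <<'E' | tail -8
from fit import *
c=C["side"];o=s.x[7:9]
for p in([472,-300],[478,-295]):
    print(p,pix(c,[[*p,84],[*p,54],[*p,50]])+o)
im=c["image"].astype(int)[254:282,380:408]
big=cv2.resize(c["image"][245:300,365:420],None,fx=10,fy=10,interpolation=0)[:,:,::-1].copy()
for p,col in(([472,-300],(255,0,0)),([478,-295],(0,255,0))):
    for z,r in((84,8),(54,12),(50,0)):
        P=np.array([[p[0]+r*np.cos(t),p[1]+r*np.sin(t),z] for t in np.linspace(0,6.28,30)])
        cv2.polylines(big,[((pix(c,P)+o-[365,245]+.5)*10).astype(int)],True,col,1)
cv2.imwrite("pics/pinside.png",big)
E
```

```text
[472, -300] [[394.18761042 263.75568497]
 [392.41508914 270.32692242]
 [392.18445521 271.18162593]]
[478, -295] [[393.94730903 260.94395414]
 [392.18854424 267.54549386]
 [391.95967169 268.40424519]]
```

View pics/pinside.png

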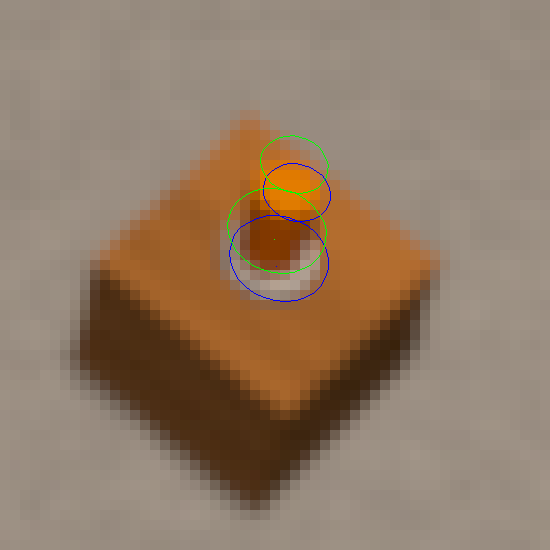

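The blue overlay at (472, −300) matches the pin's collar and handle at (393, 265), so I take the pin at about (472, −299.5). Next I plan a constant-row swing to a point behind the bar's free end.

```bash
cat > plan.py <<'E'
from h import *
from scipy.optimize import fsolve
def axes(o):
    R=cv2.Rodrigues(np.array(o["orientation"],float))[0]; return R
def state():
    o=ctrl.get_obs(); R=axes(o); return o,np.array(o["ee_pos"]),np.degrees(np.arctan2(R[1,0],R[0,0]))
def roll(p,ang,sx,sy,t,N):
    p=np.array(p[:2],float)
    for _ in range(N):
        a=np.radians(ang); p=p+25*(sx*np.array([np.cos(a),np.sin(a)])+sy*np.array([np.sin(a),-np.cos(a)])); ang-=5*t
    return p,ang
def rows(p,ang,q,ang2,N):
    t=(ang-ang2)/5/N; g=fsolve(lambda s:roll(p,ang,*s,t,N)[0]-np.array(q[:2]),[0,0]); return g,t
if __name__=="__main__":
    o,p,a=state(); print(p,a,o["ft_force"])
    for N in(36,40): print(N,rows(p,a,(581.5,-94),64.3,N), (160-p[2])/-25/N)
E
python3 plan.py
```

```text
[217.69949667 585.84081647 222.6836005 ] 159.61362462491354 [-0.65972905 -0.12030966  0.38554105]
36 (array([-0.96055177,  0.0818718 ]), np.float64(0.5295201368050753)) 0.06964844500382564
40 (array([-0.86433865,  0.07568309]), np.float64(0.47656812312456776)) 0.06268360050344307plan.py:13: RuntimeWarning: The iteration is not making good progress, as measured by the 
 improvement from the last ten iterations.
  t=(ang-ang2)/5/N; g=fsolve(lambda s:roll(p,ang,*s,t,N)[0]-np.array(q[:2]),[0,0]); return g,t
```

Request:
move_arm:
  steps:
    - [[-0.864, 0.076, 0.03], 0.477, 1]
    - [[-0.864, 0.076, 0.03], 0.477, 1]
    - [[-0.864, 0.076, 0.03], 0.477, 1]
    - [[-0.864, 0.076, 0.03], 0.477, 1]
    - [[-0.864, 0.076, 0.03], 0.477, 1]
    - [[-0.864, 0.076, 0.03], 0.477, 1]
    - [[-0.864, 0.076, 0.03], 0.477, 1]
    - [[-0.864, 0.076, 0.03], 0.477, 1]
    - [[-0.864, 0.076, 0.03], 0.477, 1]
    - [[-0.864, 0.076, 0.03], 0.477, 1]
    - [[-0.864, 0.076, 0.03], 0.477, 1]
    - [[-0.864, 0.076, 0.03], 0.477, 1]
    - [[-0.864, 0.076, 0.03], 0.477, 1]
    - [[-0.864, 0.076, 0.03], 0.477, 1]
    - [[-0.864, 0.076, 0.03], 0.477, 1]
    - [[-0.864, 0.076, 0.03], 0.477, 1]
    - [[-0.864, 0.076, 0.03], 0.477, 1]
    - [[-0.864, 0.076, 0.03], 0.477, 1]
    - [[-0.864, 0.076, 0.03], 0.477, 1]
    - [[-0.864, 0.076, 0.03], 0.477, 1]

```text
t: 3.47
ee_pos: [550.2, 325.5, 207.6]
orientation: [1.761, 2.601, 0.0]
ft_force: [0.5, -0.1, 0.1]
width: 0.6
grasp_force: 0.0
```

Request:
move_arm:
  steps:
    - [[-0.864, 0.076, 0.1], 0.477, 1]
    - [[-0.864, 0.076, 0.1], 0.477, 1]
    - [[-0.864, 0.076, 0.1], 0.477, 1]
    - [[-0.864, 0.076, 0.1], 0.477, 1]
    - [[-0.864, 0.076, 0.1], 0.477, 1]
    - [[-0.864, 0.076, 0.1], 0.477, 1]
    - [[-0.864, 0.076, 0.1], 0.477, 1]
    - [[-0.864, 0.076, 0.1], 0.477, 1]
    - [[-0.864, 0.076, 0.1], 0.477, 1]
    - [[-0.864, 0.076, 0.1], 0.477, 1]
    - [[-0.864, 0.076, 0.1], 0.477, 1]
    - [[-0.864, 0.076, 0.1], 0.477, 1]
    - [[-0.864, 0.076, 0.1], 0.477, 1]
    - [[-0.864, 0.076, 0.1], 0.477, 1]
    - [[-0.864, 0.076, 0.1], 0.477, 1]
    - [[-0.864, 0.076, 0.1], 0.477, 1]
    - [[-0.864, 0.076, 0.1], 0.477, 1]
    - [[-0.864, 0.076, 0.1], 0.477, 1]
    - [[-0.864, 0.076, 0.1], 0.477, 1]
    - [[-0.864, 0.076, 0.1], 0.477, 1]

```text
t: 5.13
ee_pos: [580.9, -94.8, 157.6]
orientation: [2.663, 1.667, 0.0]
ft_force: [-0.4, -0.3, -0.4]
width: 0.9
grasp_force: 0.0
```

```bash
python3 - <<'E'
from plan import *
o,p,a=state(); print(p,a,o["ft_force"],o["width"],o["t"],o["qpos"].round(2))
r=np.radians(a);d=np.array([581.5,-94])-p[:2]; print("tool dx,dy /25",d@[np.cos(r),np.sin(r)]/25,d@[np.sin(r),-np.cos(r)]/25,(p[2]-32)/25)
E
```

```text
[580.94411507 -94.76132265 157.64764613] 64.09663933697179 [-0.42833126 -0.33440485 -0.40779134] 0.8837780124264655 5.1333 [-0.18  0.45  1.76 -0.    0.93  0.27]
tool dx,dy /25 0.03710700254005334 0.006697964386650057 5.025905845138926
```

Request:
move_arm:
  steps:
    - [[0, 0, 0.8], 0, 1]
    - [[0, 0, 0.8], 0, 1]
    - [[0, 0, 0.8], 0, 1]
    - [[0, 0, 0.8], 0, 1]
    - [[0, 0, 0.8], 0, 1]
    - [[0, 0, 0.6], 0, 1]
    - [[0, 0, 0.3], 0, 1]
    - [[0, 0, 0.12], 0, 1]
    - [[0.1, 0, 0], 0, 1]
    - [[0.1, 0, 0], 0, 1]
    - [[0.1, 0, 0], 0, 1]

```text
t: 6.05
ee_pos: [585.3, -86.9, 33.2]
orientation: [2.66, 1.669, 0.002]
ft_force: [0.8, -0.1, 0.1]
width: 0.4
grasp_force: 0.0
```

Request:
move_arm:
  steps:
    - [[0.06, 0, 0], 0, 1]
    - [[0.06, 0, 0], 0, 1]
    - [[0.06, 0, 0], 0, 1]

```text
t: 6.3
ee_pos: [586.7, -82.7, 32.7]
orientation: [2.66, 1.67, 0.001]
ft_force: [-0.1, 0.3, -0.1]
width: 0.1
grasp_force: 0.0
```

Request:
move_arm:
  steps:
    - [[0.06, 0, 0], 0, 1]
    - [[0.06, 0, 0], 0, 1]
    - [[0.068, 0.011, 0], -0.1, 1]
    - [[0.068, 0.011, 0], -0.1, 1]
    - [[0.068, 0.011, 0], -0.1, 1]
    - [[0.068, 0.011, 0], -0.1, 1]

```text
t: 6.8
ee_pos: [590.7, -76.0, 32.4]
orientation: [2.63, 1.717, -0.004]
ft_force: [-4.9, -10.8, 5.2]
width: 0.4
grasp_force: 5.6
```

Request:
move_arm:
  steps:
    - [[0.068, 0.011, 0], -0.1, 1]
    - [[0.068, 0.011, 0], -0.1, 1]
    - [[0.068, 0.011, 0], -0.1, 1]
    - [[0.068, 0.011, 0], -0.1, 1]

```text
t: 7.13
ee_pos: [594.6, -70.4, 32.4]
orientation: [2.599, 1.762, -0.003]
ft_force: [-2.9, -10.6, 3.8]
width: 0.5
grasp_force: 5.3
```

Request:
move_arm:
  steps:
    - [[0.068, 0.011, 0], -0.1, 1]
    - [[0.068, 0.011, 0], -0.1, 1]
    - [[0.068, 0.011, 0], -0.1, 1]
    - [[0.068, 0.011, 0], -0.1, 1]
    - [[0.068, 0.011, 0], -0.1, 1]
    - [[0.068, 0.011, 0], -0.1, 1]
    - [[0.068, 0.011, 0], -0.1, 1]
    - [[0.068, 0.011, 0], -0.1, 1]
    - [[0.068, 0.011, 0], -0.1, 1]
    - [[0.068, 0.011, 0], -0.1, 1]
    - [[0.068, 0.011, 0], -0.1, 1]
    - [[0.068, 0.011, 0], -0.1, 1]
    - [[0.068, 0.011, 0], -0.1, 1]
    - [[0.068, 0.011, 0], -0.1, 1]

```text
t: 8.3
ee_pos: [606.3, -49.0, 32.4]
orientation: [2.487, 1.917, -0.002]
ft_force: [-1.5, -9.3, 1.6]
width: 0.4
grasp_force: 4.8
```

Request:
move_arm:
  steps:
    - [[0.068, 0.011, 0], -0.1, 1]
    - [[0.068, 0.011, 0], -0.1, 1]
    - [[0.068, 0.011, 0], -0.1, 1]
    - [[0.068, 0.011, 0], -0.1, 1]
    - [[0.068, 0.011, 0], -0.1, 1]
    - [[0.068, 0.011, 0], -0.1, 1]
    - [[0.068, 0.011, 0], -0.1, 1]
    - [[0.068, 0.011, 0], -0.1, 1]
    - [[0.068, 0.011, 0], -0.1, 1]
    - [[0.068, 0.011, 0], -0.1, 1]

```text
t: 9.13
ee_pos: [613.0, -33.0, 32.4]
orientation: [2.401, 2.024, -0.001]
ft_force: [0.1, -9.1, 1.7]
width: 0.7
grasp_force: 4.6
```

```bash
python3 - <<'E'
from plan import *
o,p,a=state(); r=np.radians(a); n=np.array([np.cos(r),np.sin(r)]); u=np.array([n[1],-n[0]])
d=p[:2]-[426.4,33.5]; print(p,a,o["ft_force"],o["ft_force"][:2]@n,o["ft_force"][:2]@u,o["moment"],"u,n from pivot",d@u,d@n)
c=cams.get_image("top"); save(c,"mid_t.png"); c2=cams.get_image("side"); save(c2,"mid_s.png")
big=cv2.resize(c2["image"][150:250,240:400],None,fx=4.5,fy=4.5,interpolation=2)[:,:,::-1]; cv2.imwrite("pics/mid.png",big)
E
```

```text
[612.97938855 -33.02366462  32.3973669 ] 80.26428133601036 [ 0.05918176 -9.10430944  1.66413975] -8.96318349911029 1.5979031530424883 [-1.70250096  0.13321748 -0.0361838 ] u,n from pivot 195.1417242587602 -34.01431522545124
```

View pics/mid.png

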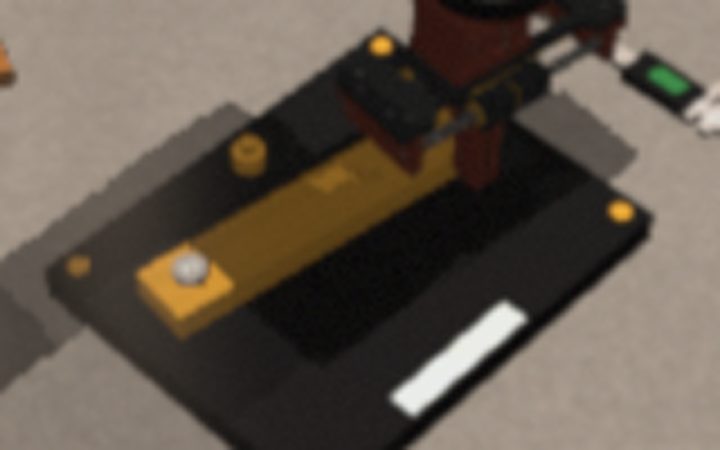

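Request:
move_arm:
  steps:
    - [[0.068, 0.011, 0], -0.1, 1]
    - [[0.068, 0.011, 0], -0.1, 1]
    - [[0.068, 0.011, 0], -0.1, 1]
    - [[0.068, 0.011, 0], -0.1, 1]
    - [[0.068, 0.011, 0], -0.1, 1]
    - [[0.068, 0.011, 0], -0.1, 1]
    - [[0.068, 0.011, 0], -0.1, 1]
    - [[0.068, 0.011, 0], -0.1, 1]
    - [[0.034, 0.006, 0], -0.05, 1]
    - [[0.02, 0.003, 0], -0.03, 1]
    - [[0.02, 0.003, 0], -0.03, 1]
    - [[0.02, 0.003, 0], -0.03, 1]

```text
t: 10.23
ee_pos: [617.9, -17.5, 32.4]
orientation: [2.316, 2.12, -0.001]
ft_force: [0.8, -9.3, 0.8]
width: 0.9
grasp_force: 4.4
```

Request:
move_arm:
  steps:
    - [[0.02, 0.003, 0], -0.03, 1]
    - [[0.02, 0.003, 0], -0.03, 1]
    - [[0.02, 0.003, 0], -0.03, 1]
    - [[0.02, 0.003, 0], -0.03, 1]

```text
t: 10.57
ee_pos: [618.4, -15.6, 32.4]
orientation: [2.305, 2.132, -0.001]
ft_force: [1.1, -9.1, 0.4]
width: 0.2
grasp_force: 4.3
```

Request:
move_arm:
  steps:
    - [[0.02, 0.003, 0], -0.03, 1]
    - [[0.02, 0.003, 0], -0.03, 1]

```text
t: 10.73
ee_pos: [618.7, -14.6, 32.4]
orientation: [2.299, 2.138, -0.001]
ft_force: [0.5, -7.9, -0.1]
width: 0.4
grasp_force: 4.3
```

```bash
cat > st.py <<'E'
from plan import *
o,p,a=state(); r=np.radians(a); n=np.array([np.cos(r),np.sin(r)]); u=np.array([n[1],-n[0]])
d=p[:2]-[426.4,33.5]; print(o["t"],p,a,"Fn,Fu",o["ft_force"][:2]@n,o["ft_force"][:2]@u,"u,n from pivot",d@u,d@n,"remaining mm",np.radians(87.65-a)*195)
E
python3 st.py
```

```text
10.7333 [618.68254066 -14.57310572  32.39233341] 85.84393516334885 Fn,Fu -7.8278789432134195 1.0345780904009716 u,n from pivot 195.26092619141502 -34.01131633804554 remaining mm 6.146746691290979
```

Request:
move_arm:
  steps:
    - [[0.02, 0.003, 0], -0.03, 1]
    - [[0.02, 0.003, 0], -0.03, 1]
    - [[0.02, 0.003, 0], -0.03, 1]

```text
t: 10.98
ee_pos: [619.0, -13.1, 32.4]
orientation: [2.29, 2.147, -0.001]
ft_force: [1.3, -8.8, 0.2]
width: 0.3
grasp_force: 4.2
```

Request:
move_arm:
  steps:
    - [[0.02, 0.003, 0], -0.03, 1]
    - [[0.02, 0.003, 0], -0.03, 1]
    - [[0.01, 0.002, 0], -0.015, 1]

```text
t: 11.23
ee_pos: [619.4, -11.8, 32.4]
orientation: [2.283, 2.154, -0.001]
ft_force: [0.7, -8.4, 0.4]
width: 0.3
grasp_force: 4.2
```

Request:
move_arm:
  steps:
    - [[0.01, 0.002, 0], -0.015, 1]
    - [[0.01, 0.002, 0], -0.015, 1]

```text
t: 11.4
ee_pos: [619.5, -11.3, 32.4]
orientation: [2.281, 2.157, -0.001]
ft_force: [0.4, -7.7, 0.0]
width: 0.6
grasp_force: 4.2
```

Request:
move_arm:
  steps:
    - [[0.01, 0.002, 0], -0.015, 1]
    - [[0.01, 0.002, 0], -0.015, 1]

```text
t: 11.57
ee_pos: [619.6, -10.8, 32.4]
orientation: [2.278, 2.16, -0.001]
ft_force: [0.9, -9.0, 0.3]
width: 0.7
grasp_force: 4.2
```

Request:
move_arm:
  steps:
    - [[0.01, 0.002, 0], -0.015, 1]

```text
t: 11.65
ee_pos: [619.6, -10.6, 32.4]
orientation: [2.276, 2.162, -0.001]
ft_force: [1.5, -8.2, 1.0]
width: 0.1
grasp_force: 4.2
```

Request:
move_arm:
  steps:
    - [[0.01, 0.002, 0], -0.015, 1]

```text
t: 11.73
ee_pos: [619.7, -10.4, 32.4]
orientation: [2.275, 2.163, -0.001]
ft_force: [1.0, -8.7, 0.5]
width: 0.6
grasp_force: 4.2
```

Request:
move_arm:
  steps:
    - [[0.01, 0.002, 0], -0.015, 1]
    - [[0.01, 0.002, 0], -0.015, 1]

```text
t: 11.9
ee_pos: [619.8, -9.9, 32.4]
orientation: [2.272, 2.166, -0.001]
ft_force: [0.4, -7.8, 0.5]
width: 0.7
grasp_force: 4.3
```

Request:
move_arm:
  steps:
    - [[0.01, 0.002, 0], -0.015, 1]
    - [[0.01, 0.002, 0], -0.015, 1]

```text
t: 12.07
ee_pos: [619.9, -9.4, 32.4]
orientation: [2.269, 2.169, -0.001]
ft_force: [1.3, -8.8, 0.7]
width: 0.1
grasp_force: 4.3
```

Request:
move_arm:
  steps:
    - [[0.01, 0.002, 0], -0.015, 1]
    - [[0.01, 0.002, 0], -0.015, 1]

```text
t: 12.23
ee_pos: [620.0, -8.9, 32.4]
orientation: [2.267, 2.172, -0.001]
ft_force: [1.3, -8.7, -0.0]
width: 0.2
grasp_force: 4.3
```

Request:
move_arm:
  steps:
    - [[0.01, 0.002, 0], -0.015, 1]
    - [[0.01, 0.002, 0], -0.015, 1]

```text
t: 12.4
ee_pos: [620.2, -8.4, 32.4]
orientation: [2.264, 2.175, -0.001]
ft_force: [0.5, -8.7, -0.1]
width: 0.2
grasp_force: 4.3
```

Request:
move_arm:
  steps:
    - [[0.01, 0.002, 0], -0.015, 1]
    - [[0.008, 0.001, 0], -0.01, 1]

```text
t: 12.57
ee_pos: [620.3, -7.9, 32.4]
orientation: [2.261, 2.178, -0.001]
ft_force: [1.3, -9.0, 0.7]
width: 0.4
grasp_force: 4.3
```

Request:
move_arm:
  steps:
    - [[0.008, 0.001, 0], -0.01, 1]
    - [[0.008, 0.001, 0], -0.01, 1]

```text
t: 12.73
ee_pos: [620.4, -7.5, 32.4]
orientation: [2.259, 2.18, -0.001]
ft_force: [0.9, -9.0, 0.9]
width: 0.5
grasp_force: 4.2
```

Request:
move_arm:
  steps:
    - [[0.008, 0.001, 0], -0.01, 1]
    - [[0.008, 0.001, 0], -0.01, 1]

```text
t: 12.9
ee_pos: [620.4, -7.1, 32.4]
orientation: [2.258, 2.182, -0.001]
ft_force: [1.6, -8.8, 0.4]
width: 0.3
grasp_force: 4.2
```

Request:
move_arm:
  steps:
    - [[0.008, 0.001, 0], -0.01, 1]
    - [[0.008, 0.001, 0], -0.01, 1]

```text
t: 13.07
ee_pos: [620.5, -6.7, 32.4]
orientation: [2.256, 2.184, -0.001]
ft_force: [0.7, -8.0, 0.0]
width: 0.0
grasp_force: 4.2
```

Request:
move_arm:
  steps:
    - [[0.008, 0, 0], 0, 1]
    - [[0.008, 0, 0], 0, 1]

```text
t: 13.23
ee_pos: [620.5, -6.5, 32.3]
orientation: [2.255, 2.184, -0.001]
ft_force: [1.3, -9.8, 0.4]
width: 0.6
grasp_force: 5.2
```

Request:
move_arm:
  steps:
    - [[0.008, 0, 0], 0, 1]
    - [[0.008, 0, 0], 0, 1]

```text
t: 13.4
ee_pos: [620.6, -6.5, 32.4]
orientation: [2.255, 2.183, -0.001]
ft_force: [1.5, -13.0, 0.4]
width: 0.5
grasp_force: 6.2
```

Request:
move_arm:
  steps:
    - [[0.008, 0, 0], 0, 1]
    - [[0.008, 0, 0], 0, 1]

```text
t: 13.57
ee_pos: [620.6, -6.5, 32.4]
orientation: [2.255, 2.183, -0.002]
ft_force: [0.8, -14.8, 0.3]
width: 0.3
grasp_force: 7.2
```

Request:
move_arm:
  steps:
    - [[0.008, 0, 0], 0, 1]
    - [[0.008, 0, 0], 0, 1]

```text
t: 13.73
ee_pos: [620.6, -6.4, 32.4]
orientation: [2.254, 2.183, -0.002]
ft_force: [0.8, -17.3, -0.5]
width: 0.6
grasp_force: 8.1
```

Request:
move_arm:
  steps:
    - [[0.008, 0, 0], 0, 1]
    - [[0.008, 0, 0], 0, 1]

```text
t: 13.9
ee_pos: [620.6, -6.4, 32.4]
orientation: [2.254, 2.183, -0.003]
ft_force: [0.8, -18.4, -0.1]
width: 0.2
grasp_force: 9.1
```

Request:
move_arm:
  steps:
    - [[0, 0, 0], 0, 1]
    - [[0, 0, 0], 0, 1]

```text
t: 14.07
ee_pos: [620.5, -6.4, 32.4]
orientation: [2.254, 2.183, -0.003]
ft_force: [1.9, -17.0, 0.2]
width: 0.6
grasp_force: 8.5
```

Request:
move_arm:
  steps:
    - [[0, 0, 0], 0, 1]
    - [[0, 0, 0], 0, 1]

```text
t: 14.23
ee_pos: [620.6, -6.4, 32.4]
orientation: [2.254, 2.183, -0.003]
ft_force: [1.7, -17.2, 0.3]
width: 0.4
grasp_force: 8.5
```

Request:
move_arm:
  steps:
    - [[0.006, 0, 0], 0, 1]
    - [[0.006, 0, 0], 0, 1]
    - [[0, 0, 0], 0, 1]
    - [[0, 0, 0], 0, 1]

```text
t: 14.57
ee_pos: [620.6, -6.4, 32.4]
orientation: [2.254, 2.183, -0.003]
ft_force: [1.5, -18.4, 0.7]
width: 0.5
grasp_force: 9.3
```

Request:
move_arm:
  steps:
    - [[0, 0, 0], 0, 1]
    - [[0, 0, 0], 0, 1]
    - [[0, 0, 0], 0, 1]

```text
t: 14.82
ee_pos: [620.6, -6.4, 32.4]
orientation: [2.254, 2.183, -0.003]
ft_force: [1.3, -18.7, 0.1]
width: 0.5
grasp_force: 9.3
```

Request:
move_arm:
  steps:
    - [[0, 0, 0], 0, 1]
    - [[0, 0, 0], 0, 1]
    - [[0, 0, 0], 0, 1]

```text
t: 15.07
ee_pos: [620.6, -6.4, 32.4]
orientation: [2.254, 2.183, -0.003]
ft_force: [0.5, -18.5, -0.1]
width: 0.1
grasp_force: 9.3
```

Request:
move_arm:
  steps:
    - [[0, 0, 0], 0, 1]
    - [[0, 0, 0], 0, 1]
    - [[0, 0, 0], 0, 1]
    - [[0, 0, 0], 0, 1]
    - [[0, 0, 0], 0, 1]
    - [[0, 0, 0], 0, 1]

```text
t: 15.57
ee_pos: [620.6, -6.4, 32.4]
orientation: [2.254, 2.183, -0.003]
ft_force: [0.5, -18.4, 0.7]
width: 0.4
grasp_force: 9.3
```

Request:
move_arm:
  steps:
    - [[0, 0, 0], 0, 1]
    - [[0, 0, 0], 0, 1]
    - [[0, 0, 0], 0, 1]
    - [[0, 0, 0], 0, 1]
    - [[-0.05, 0, 0], 0, 1]
    - [[-0.1, 0, 0], 0, 1]
    - [[-0.3, 0, 0], 0, 1]
    - [[-0.4, 0, 0], 0, 1]
    - [[-0.6, 0, -0.5], 0, 0.6]
    - [[-0.8, 0, -0.8], 0, 0.6]
    - [[-0.8, 0, -0.8], 0, 0.6]
    - [[-0.8, 0, -0.8], 0, 0.6]
    - [[-0.8, 0, -0.8], 0, 0.5]

```text
t: 16.65
ee_pos: [615.8, -121.0, 126.5]
orientation: [2.258, 2.184, 0.0]
ft_force: [0.3, -0.6, -0.8]
width: 30.3
grasp_force: 0.0
```

```bash
cat > go.py <<'E'
import sys
from plan import *
o,p,a=state(); r=np.radians(a); q=np.array(eval(sys.argv[1]),float); d=q-p
print(o["t"],p,a,o["width"],o["ft_force"]); print("shift units",d[:2]@[np.cos(r),np.sin(r)]/25,d[:2]@[np.sin(r),-np.cos(r)]/25,-d[2]/25)
E
python3 go.py "(472,-299.5,120)"
```

```text
16.65 [ 615.75042489 -120.96678385  126.51070185] 88.10469786392275 30.349738100581412 [ 0.30544501 -0.64065647 -0.78742592]
shift units -7.327593482768703 -5.510684534120754 0.2604280739834064
```

Request:
move_arm:
  steps:
    - [[-0.814, -0.612, 0], 0, 0.5]
    - [[-0.814, -0.612, 0], 0, 0.5]
    - [[-0.814, -0.612, 0], 0, 0.5]
    - [[-0.814, -0.612, 0], 0, 0.5]
    - [[-0.814, -0.612, 0], 0, 0.5]
    - [[-0.814, -0.612, 0], 0, 0.5]
    - [[-0.814, -0.612, 0], 0, 0.5]
    - [[-0.814, -0.612, 0], 0, 0.5]
    - [[-0.814, -0.612, 0], 0, 0.5]
    - [[0, 0, 0.2], 0, 0.5]
    - [[0, 0, 0], 0, 0.5]

```text
t: 17.57
ee_pos: [471.3, -298.9, 119.9]
orientation: [-2.261, -2.181, -0.0]
ft_force: [0.7, 0.1, 0.1]
width: 43.6
grasp_force: 0.0
```

```bash
python3 go.py "(472,-299.5,57)"; python3 - <<'E'
from h import *
c=cams.get_image("side"); t=cams.get_image("top"); save(c,"g_s.png"); save(t,"g_t.png")
A=cv2.resize(c["image"][240:305,350:430],(480,390),interpolation=2); B=cv2.resize(t["image"][185:235,385:425],(312,390),interpolation=2)
# home bar region w/o robot
D=cv2.resize(t["image"][135:240,285:375],(180,210),interpolation=2)
cv2.imwrite("pics/g.png",np.hstack([A,B])[:,:,::-1])
E=np.hstack([cv2.resize(c["image"][150:270,245:390],(464,384),interpolation=2),cv2.resize(t["image"][145:241,285:369],(336,384),interpolation=2)])
cv2.imwrite("pics/home.png",E[:,:,::-1])
E
```

```text
17.5667 [ 471.27103634 -298.85367535  119.8803213 ] 87.94453290417718 43.59254430182338 [0.66529776 0.05782695 0.06031441]
shift units -0.0247905228592463 0.030067053262097892 2.5152128518307495
```

View pics/g.png

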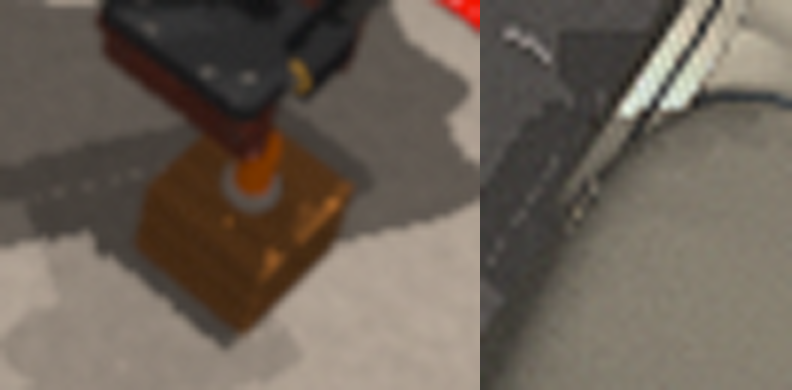

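View pics/home.png

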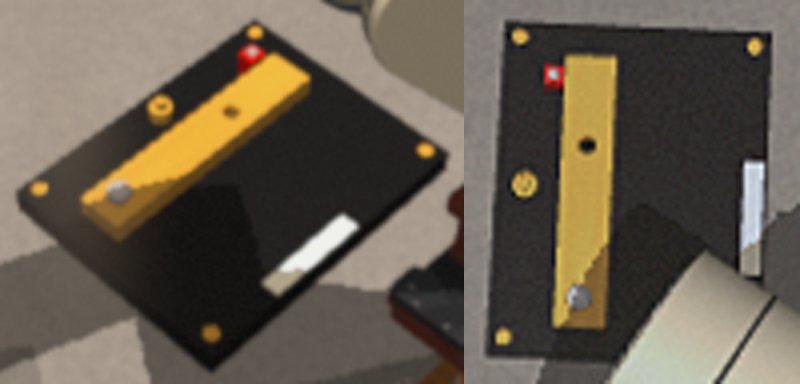

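Request:
move_arm:
  steps:
    - [[-0.025, 0.03, 0.6], 0, 0.5]
    - [[0, 0, 0.6], 0, 0.5]
    - [[0, 0, 0.6], 0, 0.5]
    - [[0, 0, 0.4], 0, 0.5]
    - [[0, 0, 0.22], 0, 0.5]
    - [[0, 0, 0.1], 0, 0.5]
    - [[0, 0, 0], 0, 0.5]

```text
t: 18.25
ee_pos: [473.3, -297.8, 56.4]
orientation: [-2.257, -2.185, 0.0]
ft_force: [0.3, 0.4, -0.3]
width: 44.2
grasp_force: 0.0
```

Request:
move_arm:
  steps:
    - [[0, 0, 0], 0, 0.7]
    - [[0, 0, 0], 0, 0.8]
    - [[0, 0, 0], 0, 0.9]
    - [[0, 0, 0], 0, 1]
    - [[0, 0, 0], 0, 1]
    - [[0, 0, 0], 0, 1]
    - [[0, 0, 0], 0, 1]

```text
t: 18.83
ee_pos: [473.2, -298.4, 57.1]
orientation: [2.258, 2.184, 0.0]
ft_force: [-1.5, 0.6, 5.3]
width: 15.3
grasp_force: 30.0
```

```bash
python3 - <<'E'
from h import *
# board fit offsets (top, side)
off={"top":np.array([-.227,.231]),"side":np.array([.252,-.009])}
for n,f,q0 in(("top","g_t.png",(315.4,180.9)),("side","g_s.png",(316.84,184.3))):
    c=cams.get_image(n); im=cv2.imread("pics/"+f)[:,:,::-1].astype(float).sum(2); u,v=np.round(q0).astype(int); r=4
    k=im[v-r:v+r+1,u-r:u+r+1]; k=np.clip(np.percentile(k,60)*.85-k,0,None); yy,xx=np.mgrid[-r:r+1,-r:r+1]; m=np.hypot(xx,yy)<4; k=k*m
    q=np.array([u+(k*xx).sum()/k.sum(),v+(k*yy).sum()/k.sum()]); print(n,q,w(c,q-off[n],45)[0],w(c,q-off[n],42)[0])
    print(pix(c,[561.3,28,45])+off[n])
E
python3 go.py "(561.3,28,120)"
```

```text
top [315.4146155  180.90888243] [560.99055305  27.27037388  45.        ] [561.6348022   27.34065384  42.        ]
[[315.20692855 180.82178115]]
side [316.68059946 184.54595481] [561.76729817  28.00180594  45.        ] [563.78788967  29.79135115  42.        ]
[[316.57137084 184.63621283]]
18.9333 [ 473.26947834 -298.3599762    57.05702827] 88.11233730582481 15.190088954201997 [-1.92223004 -0.04543849  6.34324492]
shift units 13.163303750454103 3.0892985071855903 -2.5177188690351424
```

Request:
move_arm:
  steps:
    - [[0, 0, -0.2], 0, 1]
    - [[0, 0, -0.6], 0, 1]
    - [[0, 0, -0.8], 0, 1]
    - [[0, 0, -0.8], 0, 1]
    - [[0, 0, -0.4], 0, 1]

```text
t: 19.35
ee_pos: [473.9, -298.7, 128.7]
orientation: [2.256, 2.183, 0.001]
ft_force: [0.2, 0.0, -0.4]
width: 15.4
grasp_force: 30.0
```

Request:
move_arm:
  steps:
    - [[0.5, 0.12, 0], 0, 1]
    - [[0.8, 0.19, 0], 0, 1]
    - [[0.8, 0.19, 0], 0, 1]
    - [[0.8, 0.19, 0], 0, 1]
    - [[0.8, 0.19, 0], 0, 1]
    - [[0.8, 0.19, 0], 0, 1]
    - [[0.8, 0.19, 0], 0, 1]
    - [[0.8, 0.19, 0], 0, 1]
    - [[0.8, 0.19, 0], 0, 1]
    - [[0.8, 0.19, 0], 0, 1]
    - [[0.8, 0.19, 0], 0, 1]
    - [[0.8, 0.19, 0], 0, 1]
    - [[0.8, 0.19, 0], 0, 1]
    - [[0.8, 0.19, 0], 0, 1]
    - [[0.8, 0.19, 0], 0, 1]
    - [[0.8, 0.19, 0], 0, 1]
    - [[0.5, 0.12, 0], 0, 1]
    - [[0.16, 0, 0], 0, 1]
    - [[0, 0, 0], 0, 1]
    - [[0, 0, 0], 0, 1]

```text
t: 21.02
ee_pos: [560.6, 27.9, 126.2]
orientation: [-2.257, -2.185, 0.001]
ft_force: [0.6, 0.1, -0.8]
width: 15.4
grasp_force: 30.0
```

```bash
python3 go.py "(561.3,27.8,105)"; python3 - <<'E'
from h import *
o=ctrl.get_obs(); p=np.array(o["ee_pos"]); c=cams.get_image("side"); off=np.array([.252,-.009])
tip=p-[0,0,43.5+.6]; 
q=(pix(c,tip)+off)[0]; u,v=np.round(q).astype(int); print(q)
b=cv2.resize(c["image"][v-45:v+30,u-40:u+40],None,fx=8,fy=8,interpolation=2)[:,:,::-1].copy()
for dz,r,col in((0,3,(255,0,0)),(37,12,(0,255,0)),(4,5,(255,0,255)),(37,5,(255,255,0))):
    P=np.array([tip+[r*np.cos(t),r*np.sin(t),dz] for t in np.linspace(0,6.28,30)])
    cv2.polylines(b,[((pix(c,P)+off-[u-40,v-45]+.5)*8).astype(int)],True,col,1)
P=np.array([[561.3+7.5*np.cos(t),27.8+7.5*np.sin(t),45] for t in np.linspace(0,6.28,30)])
cv2.polylines(b,[((pix(c,P)+off-[u-40,v-45]+.5)*8).astype(int)],True,(255,255,255),1)
cv2.imwrite("pics/held.png",b)
E
```

```text
21.0167 [560.56687169  27.92211911 126.1818512 ] 88.13857910944776 15.443736295654825 [ 0.60491099  0.14057959 -0.78750173]
shift units -0.0039296418846970415 0.029468325718352548 0.8472740479120006
[316.51843905 175.89371361]
```

View pics/held.png

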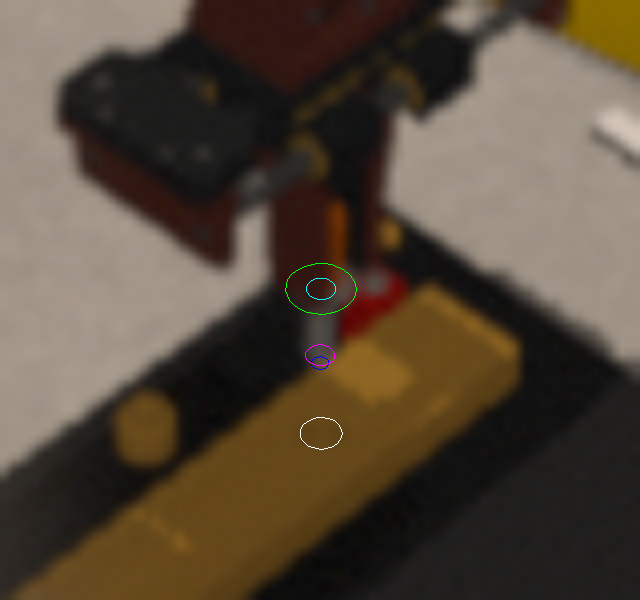

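The held pin's shank and tip at (320, 355) match the modelled rings. The hole isn't visible in the shadow, so I check for it with the contrast raised and the home bar outline overlaid.

```bash
python3 - <<'E'
from h import *
c=cams.get_image("side"); off=np.array([.252,-.009]); x0,y0=265,140
g=c["image"][y0:y0+85,x0:x0+110].astype(float); b=np.clip(g*2.2,0,255).astype(np.uint8)
b=cv2.resize(b,None,fx=7,fy=7,interpolation=2)[:,:,::-1].copy()
th=-.041; R=np.array([[np.cos(th),-np.sin(th)],[np.sin(th),np.cos(th)]]); pv=np.array([426.4,33.5])
def dr(P,col): cv2.polylines(b,[((pix(c,P)+off-[x0,y0]+.5)*7).astype(int)],True,col,1)
dr([[*(R@q+pv),45] for q in([-25,-22.5],[215,-22.5],[215,22.5],[-25,22.5])],(0,255,0))
dr([[*(R@[135+7.5*np.cos(t),7.5*np.sin(t)]+pv),45] for t in np.linspace(0,6.28,30)],(255,255,255))
cv2.imwrite("pics/chk.png",b)
E
```

```text
(no output)
```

View pics/chk.png

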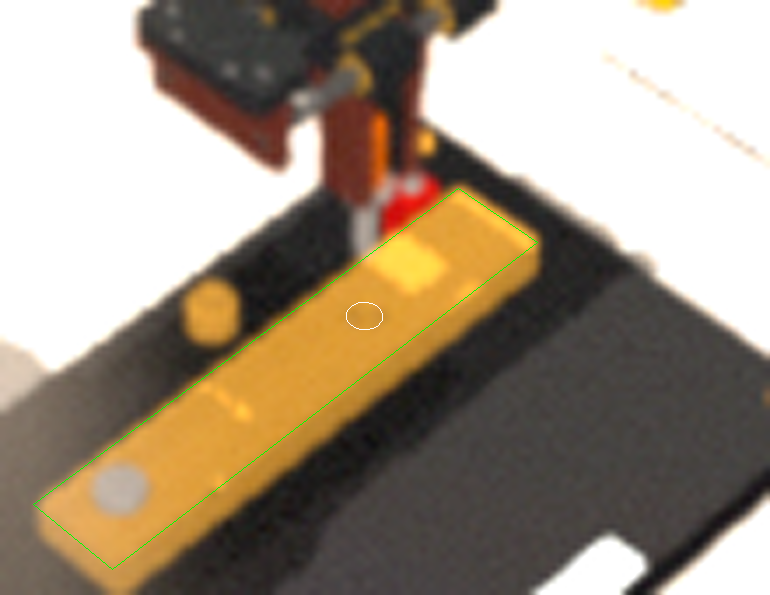

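Request:
move_arm:
  steps:
    - [[0, 0.03, 0.3], 0, 1]
    - [[0, 0, 0.4], 0, 1]
    - [[0, 0, 0.4], 0, 1]
    - [[0, 0, 0.2], 0, 1]
    - [[0, 0, 0.1], 0, 1]
    - [[0, 0, 0.1], 0, 1]
    - [[0, 0, 0.1], 0, 1]
    - [[0, 0, 0.1], 0, 1]

```text
t: 21.78
ee_pos: [562.2, 28.1, 84.1]
orientation: [2.257, 2.184, 0.0]
ft_force: [-0.2, 0.1, -0.9]
width: 15.5
grasp_force: 30.0
```

Request:
move_arm:
  steps:
    - [[0, 0, 0.08], 0, 1]
    - [[0, 0, 0.08], 0, 1]
    - [[0, 0, 0.08], 0, 1]

```text
t: 22.03
ee_pos: [562.1, 28.1, 78.2]
orientation: [2.257, 2.185, 0.0]
ft_force: [0.5, 0.4, -1.2]
width: 15.7
grasp_force: 30.0
```

```bash
python3 go.py "(561.3,27.8,52)"
```

```text
22.0333 [562.09444756  28.0911652   78.17557056] 88.12092725269014 15.655773115481827 [ 0.53145646  0.387255   -1.16775429]
shift units -0.012682346596170955 -0.031378920187963164 1.047022822521352
```

Request:
move_arm:
  steps:
    - [[0, -0.015, 0.08], 0, 1]
    - [[0, 0, 0.08], 0, 1]
    - [[0, 0, 0.08], 0, 1]
    - [[0, 0, 0.08], 0, 1]
    - [[0, 0, 0.08], 0, 1]
    - [[0, 0, 0.08], 0, 1]

```text
t: 22.53
ee_pos: [561.6, 28.1, 66.0]
orientation: [2.258, 2.185, 0.0]
ft_force: [0.2, 0.3, -0.7]
width: 15.2
grasp_force: 30.0
```

Request:
move_arm:
  steps:
    - [[0, 0, 0.08], 0, 1]
    - [[0, 0, 0.08], 0, 1]
    - [[0, 0, 0.08], 0, 1]
    - [[0, 0, 0.08], 0, 1]

```text
t: 22.87
ee_pos: [561.6, 28.1, 58.0]
orientation: [-2.258, -2.185, 0.0]
ft_force: [0.0, 0.2, -0.3]
width: 15.7
grasp_force: 30.0
```

Request:
move_arm:
  steps:
    - [[0, 0, 0.04], 0, 1]
    - [[0, 0, 0.04], 0, 1]
    - [[0, 0, 0.04], 0, 1]

```text
t: 23.12
ee_pos: [561.6, 28.1, 55.1]
orientation: [2.258, 2.185, -0.0]
ft_force: [-1.5, -0.2, -0.7]
width: 15.2
grasp_force: 30.0
```

Going in freely. The last few millimetres I take to contact.

Request:
move_arm:
  steps:
    - [[0, 0, 0.03], 0, 1]
    - [[0, 0, 0.03], 0, 1]
    - [[0, 0, 0.03], 0, 1]

```text
t: 23.37
ee_pos: [561.6, 28.1, 52.9]
orientation: [2.258, 2.185, 0.0]
ft_force: [0.3, 0.4, -0.8]
width: 15.3
grasp_force: 30.0
```

Request:
move_arm:
  steps:
    - [[0, 0, 0.02], 0, 1]
    - [[0, 0, 0.02], 0, 1]

```text
t: 23.53
ee_pos: [561.6, 28.1, 52.0]
orientation: [-2.258, -2.185, -0.0]
ft_force: [-2.4, -0.8, 7.5]
width: 15.2
grasp_force: 30.0
```

Request:
move_arm:
  steps:
    - [[0, 0, 0.02], 0, 1]
    - [[0, 0, 0.02], 0, 1]

```text
t: 23.7
ee_pos: [561.7, 28.1, 52.0]
orientation: [2.258, 2.185, 0.0]
ft_force: [-5.0, -0.1, 17.2]
width: 15.8
grasp_force: 30.0
```

Request:
move_arm:
  steps:
    - [[0, 0, -0.04], 0, 1]
    - [[0, 0, 0], 0, 1]
    - [[0, 0, 0], 0, 0.75]
    - [[0, 0, 0], 0, 0.65]
    - [[0, 0, 0], 0, 0.6]
    - [[0, 0, 0], 0, 0.6]
    - [[0, 0, 0], 0, 0.6]
    - [[0, 0, -0.1], 0, 0.6]
    - [[0, 0, -0.3], 0, 0.6]
    - [[0, 0, -0.6], 0, 0.6]
    - [[0, 0, -0.8], 0, 0.6]
    - [[0, 0, -0.8], 0, 0.6]
    - [[0, 0, -0.8], 0, 0.6]
    - [[-0.8, 0, -0.5], 0, 0.6]
    - [[-0.8, 0, 0], 0, 0.6]
    - [[-0.8, 0, 0], 0, 0.6]
    - [[-0.8, 0, 0], 0, 0.6]
    - [[-0.8, 0, 0], 0, 0.6]
    - [[-0.8, 0, 0], 0, 0.6]
    - [[-0.8, 0, 0], 0, 0.6]

```text
t: 25.37
ee_pos: [556.9, -112.8, 150.2]
orientation: [2.257, 2.184, 0.001]
ft_force: [0.1, 0.4, -0.3]
width: 35.2
grasp_force: 0.0
```

Request:
move_arm:
  steps:
    - [[-0.8, 0, 0], 0, 0.6]
    - [[-0.8, 0, 0], 0, 0.6]
    - [[-0.8, 0, 0], 0, 0.6]
    - [[-0.8, 0, 0], 0, 0.6]
    - [[-0.8, 0, 0], 0, 0.6]
    - [[-0.8, 0, 0], 0, 0.6]
    - [[-0.8, 0, 0], 0, 0.6]
    - [[0, 0, 0], 0, 0.6]

```text
t: 26.03
ee_pos: [552.6, -254.9, 150.3]
orientation: [2.259, 2.181, 0.0]
ft_force: [-0.3, 0.1, -0.1]
width: 35.2
grasp_force: 0.0
```

```bash
python3 - <<'E'
from h import *
c=cams.get_image("side"); t=cams.get_image("top"); off=np.array([.252,-.009]); x0,y0=245,150
b=cv2.resize(c["image"][y0:y0+110,x0:x0+145],None,fx=3.2,fy=3.2,interpolation=2)[:,:,::-1].copy()
for z,r in((45,12),(79,8)):
    P=np.array([[561.6+r*np.cos(a),28+r*np.sin(a),z] for a in np.linspace(0,6.28,30)])
    cv2.polylines(b,[((pix(c,P)+off-[x0,y0]+.5)*3.2).astype(int)],True,(0,255,0),1)
T=cv2.resize(t["image"][145:241,285:365],(int(80*352/96),352),interpolation=2)[:,:,::-1]
cv2.imwrite("pics/end.png",np.hstack([b,T]))
E
```

```text
(no output)
```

View pics/end.png

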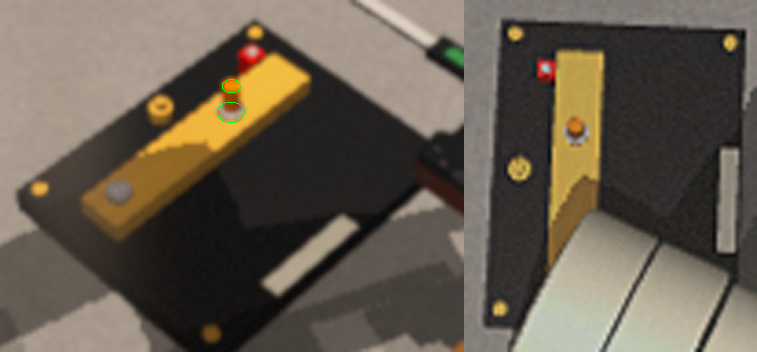

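The pin stands fully down at (231, 111), with its collar and top on the modelled rings. The bar is still against the red stop.

```bash
python3 -c "
from workcell import ctrl
print(ctrl.close_job())"
```

```text
the job is handed in; nothing more can be done
None
```

The job is handed in: I pressed the bar home on the stop with about 10 N for over a second, then put the pin in down to its collar and let go; the last pictures show the bar still home.

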